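# Seat-load check on the valve-spring tester

### The arm

A 6-joint arm with a two-finger parallel gripper is mounted at the origin on a cart in front of the work surface, level with it; the furniture and walls round the work are solid. World frame = base frame: x ahead of the robot, y to its left, z up, the work surface at z = 0. Lengths are in m, angles in rad, forces in N, time in s.
With the tool pointing down it reaches from about 0.225 to 0.875 m from the base axis. Payload 3.4 kg.
Tool frame: the origin (TCP) lies at the very end of the fingers, on their centre line; the grasp point (between the pads) lies 19 mm behind it; z points along the fingers, y is the direction in which the jaws open and shut (so a half turn about z gives the same grasp; the last joint's range is limited). The gripper opens to 85 mm and grips with 20 to 120 N. Pads are 22 mm wide; open, the fingers measure 114 mm over their backs; the gripper's body (76 mm by 85 mm) begins 54 mm behind the grasp point. The pads swing forward as they close: fully open they stand 13 mm farther back than shut.
Start: joints at [-0.879, 0.276, 1.505, -0, 1.361, -0.121], TCP at [0.418, -0.395, 0.231] pointing down, gripper open.
Joint ranges: [-2.89, 2.89], [-0.75, 2.08], [0.22, 2.7], [-1.18, 4.32], [0.11, 2.71], [-2.7, 2.7]. Speed limits (rad/s): [2.57, 2.57, 3.14, 3.14, 3.14, 3.14].

### API

Orientations are given as a unit quaternion [w, x, y, z].
In Python, from rig import get_state, get_image, calibration, sign_off gives the robot as it stands. The module is installed in compiled form; this text tells all that it offers.
- The arm moves only by the tool drive_tool, never from a script. Its argument "targets" is one flat list of numbers, 7 for each row, row after row: the turn, a rotation vector about the tool's x, y, z in degrees, then the shift along the tool's x, y, z in mm, then the opening, from 0 (shut) to 1 (fully open). In form: [wx, wy, wz, tx, ty, tz, fingers, wx, wy, wz, tx, ty, tz, fingers, ...]. A call has 1 to 12 rows; each row shifts and turns the commanded pose from where the row before left it, along the tool's axes as they then stand; what a row does not reach is not made up. A row lasts 1/8 s, in which the tool goes at most 62.5 mm and 10.7 degrees, less where a joint would pass 70% of its speed; a pose out of reach is approached as far as the arm can. A call is refused whole if a number of a shift passes 62.5 or a number of a turn 10.7, either way. A call with a gripper value outside its range is refused whole. The fingers move at their own pace and stop on an object; "grip_force" is the grip in N (left out, the last holds). Time passes only in rows, so rows that do not move let the fingers close. It gives the time, the measured TCP pose, the force and the opening at its end, in the units of the state.
- get_state(): the state, without advancing time (a new reading comes with each control period).
- get_image(name): name is "scene" or "top" or "wrist"; returns the picture (420x560x3 uint8, red, green, blue); there is no depth.
- calibration(name): a dict with "mtx" (3x3 intrinsics, pixels), "world_to_cam" (4x4, takes a point from world to camera coordinates); the wrist camera has in their place "hand_eye" (4x4, takes a point from camera to tool coordinates, whose origin is the TCP and whose axes are the flange's). Camera axes: x right, y down, z forward; pixel columns grow to the right and rows downward; lengths in m; the calibration is good to about 2 mm. A picture is of the moment at which its call begins: read the wrist's pose just before it. calibration takes no time and is no camera call.
- sign_off(): hands the job in, once; it reports no verdict.
The state is a dict: "clock": time; "qpos": joint angles; "qd": joint speeds; "effort": joint torques, N m; "position": TCP position; "ee_rot": TCP orientation; "contact_force": force on the tool from outside, world axes, zero at the start; "moment": the same for the moment, N m; "width": finger opening in m.
Only numpy, scipy, OpenCV 4.12 (cv2) and the standard library are available. Lean on these libraries where they do the work, as an engineer would, in place of code of your own. Each camera call takes 0.05 s, during which the arm holds its last target.

### The job

A valve spring stands in the bench spring tester for its seat-load check: turn the knob of the stop turret until the tallest of its six pins stands under the stop screw of the lever, then press the lever handle down until the screw rests firmly on that pin. Finish while still holding the handle down there, so that the load can be read off the gauge. Never squeeze the spring further than the tallest pin allows, and do not disturb the three springs that stand waiting beside the tester.

Things in the scene. Friction and masses are not known exactly. Their poses are not given: they have to be found in the camera images.
- spring_tester: grey cast-iron bench valve-spring tester, bolted down; base 245 x 245 x 20 mm, x -118 to +128, y -108 to +138 mm. Origin on the bench under the tested spring's axis, z up. Lever from its pivot (x +70, y 0, z 140 mm) along -x to the handle; turret axis at x -64, y +76 mm; load gauge at x -30, y -85 mm, 95 mm high. Tops: turret knob 215 mm, end of the lever 200 mm
- press_lever (a joint): lever angle, rad: 0 = up at rest (8 degrees above level), grows as the handle is pressed down; the screw meets the tallest pin at 0.17, the next pin at 0.22. A spring returns it to 0 whenever it is let go: a push on the handle of 4 N starts it, 10 N brings it to 0.17, then the pin stops it rigidly
- lever_handle (a point): centre of the black rubber grip, 26 mm diameter, 100 mm long, lying along the lever (the tester's x), 260 mm from the pivot. Height above the bench 140 + 260 sin(0.14 - press_lever) mm: 176 at rest, 132 on the tallest pin. Can be gripped from above, fingers either side along the tester's y, or pushed from above; free space round it
- stop_turret (a joint): turn of the turret, rad, positive anticlockwise from above, endless both ways: at 0 or 6.283 the tallest pin is under the screw; each +1.047 (60 degrees) brings the next shorter pin there. A sprung roller indexes it every 60 degrees: let go, it drops into the nearest index position; passing a lobe takes about 0.17 N m
- turret_knob (a point): on the turret's upright axis at the middle of its knob, 200 mm above the bench: round black knurled knob, 40 mm diameter, from 184 to 212 mm high, that turns the ring of pins below it. All round it is lower than 180 mm within 70 mm; the lever passes 76 mm away on the tester's -y side
- tallest_pin_top (a point): centre of the flat top of the tallest of six upright steel pins, 11 mm diameter, in a ring of 34 mm radius on the turret's disc; 106 mm above the bench. The others are 6.5, 13, 19.5, 26 and 32.5 mm lower
- stop_screw_tip (a point): lowest point of the round-ended stop screw, 10 mm diameter, in a boss on the lever's +y side, 135 mm from the pivot; with the lever up it is 23 mm above the height of the tallest pin and, when that pin is under it, up to 5 mm off its centre
- valve_spring_0: loose steel valve spring, 31 mm diameter, 48 mm high, standing on the bench on the tester's +y side, beyond the turret; origin under its centre
- valve_spring_1: another such spring standing there
- valve_spring_2: another such spring standing there
Not all that is in view belongs to the job. Leave any blue or turquoise look-alike of the valve_spring_1 alone.

How it is judged:
On the way, in this order (a step that is already met when the one before it is completed fails the run):
1. the tallest pin of the turret is indexed under the stop screw, the lever still up (horizontal distance between tallest_pin_top and stop_screw_tip below 0.009 m and value of joint press_lever below 0.05 rad), for 0.2 s.
2. the lever is pressed down until the stop screw rests on the tallest pin (distance between tallest_pin_top and stop_screw_tip below 0.003 m), for 0.5 s.
At the end, for the whole second after the job is handed in: the tip of the stop screw is within 3 mm of the top of the tallest pin, the lever being held down there by the robot (more than 3 N, lever past 0.155 rad), the waiting springs still upright (distance between tallest_pin_top and stop_screw_tip below 0.003 m and value of joint press_lever above 0.155 rad and contact force between any of the fingers, the arm and spring_tester above 3 N and angle between each of valve_spring_0, valve_spring_1, valve_spring_2's own z axis and vertical below 0.2 rad); the arm keeps its last pose, push and grip.
It fails at once if the tested spring is squeezed further than the tallest pin allows (lever past 0.20 rad) (value of joint press_lever above 0.2 rad).
It fails at once if a waiting spring is moved by more than 20 mm (distance of any of valve_spring_0, valve_spring_1, valve_spring_2 from where it was at the start of the episode above 0.02 m).
It also fails if it takes over 64 s, if anything falls off the work surface, if the arm or the gripper's body presses on something with over 40 N, if the wrist force passes 120 N, or if a joint passes its speed limit or range.

## Working session

There is one attempt and no reset: what is moved stays moved. The work goes in short steps, Python scripts to look and compute and a tool call to move; the robot and the scene stay as the last step left them, time stands still between calls to the robot, and variables do not carry over. Pictures are saved under pics/ and viewed, and the job is handed in when it is done.

Besides the shell and the picture viewer there is one more tool, called after "Emit:" as name(argument=value, ...), one argument or row to a line, values as JSON. drive_tool: Moves the arm, as the interface text tells. Its arguments: {"type":"object","properties":{"targets":{"type":"array"},"grip_force":{"type":"number"}},"required":["targets"]}

```bash
mkdir -p pics
python3 - <<'E'
from rig import *
import cv2,numpy as np
print(get_state())
for n in ["scene","top","wrist"]:
    c=calibration(n); print(n,{k:np.round(v,4).tolist() for k,v in c.items()})
    cv2.imwrite(f"pics/{n}0.png",get_image(n)[:,:,::-1])
E
```

```text
{'clock': 0.0, 'qpos': array([-8.79020691e-01,  2.76600193e-01,  1.50614830e+00, -1.17393251e-05,
        1.36070676e+00, -1.20983023e-01]), 'qd': array([-0.00022437, -0.00013946,  0.00075346, -0.00031937, -0.00033217,
        0.00099881]), 'effort': array([-3.59942125e-03, -4.16787028e+01, -2.45804250e+01, -5.67416919e-04,
        1.11969863e-02,  1.38916590e-05]), 'position': array([ 0.41721106, -0.39489303,  0.23043071]), 'ee_rot': array([-8.92012014e-04,  9.18557157e-01,  3.95287088e-01, -2.67703062e-04]), 'contact_force': array([ 0.02708355, -0.49212203,  0.88446784]), 'moment': array([0.03427744, 0.01842988, 0.01627461]), 'width': 0.08474991913836305}
scene {'mtx': [[515.0055, 0.0, 280.655], [0.0, 515.0055, 216.7694], [0.0, 0.0, 1.0]], 'world_to_cam': [[-0.7048, -0.7094, 0.003, 0.3352], [-0.4233, 0.4171, -0.8043, 0.421], [0.5693, -0.5681, -0.5943, 0.5223], [0.0, 0.0, 0.0, 1.0]]}
top {'mtx': [[480.352, 0.0, 277.0477], [0.0, 480.352, 205.1569], [0.0, 0.0, 1.0]], 'world_to_cam': [[-0.0318, -0.9995, 0.0002, -0.1234], [-0.9786, 0.0311, -0.2032, 0.6322], [0.2031, -0.0066, -0.9791, 0.9763], [0.0, 0.0, 0.0, 1.0]]}
wrist {'mtx': [[352.3349, 0.0, 281.8654], [0.0, 352.3349, 201.6897], [0.0, 0.0, 1.0]], 'hand_eye': [[-0.0016, -0.9588, -0.2841, 0.0718], [1.0, -0.0015, -0.0007, -0.0008], [0.0002, -0.2841, 0.9588, -0.1435], [0.0, 0.0, 0.0, 1.0]]}
```

View pics/scene0.png

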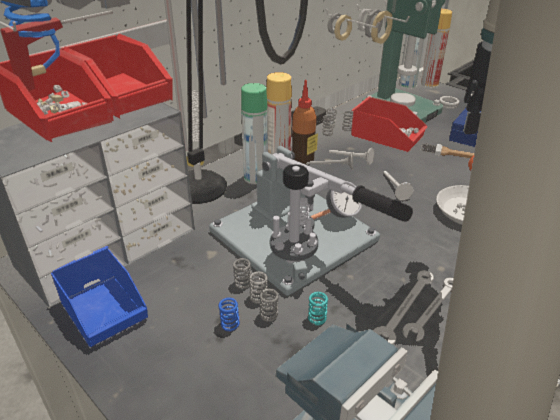

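View pics/top0.png

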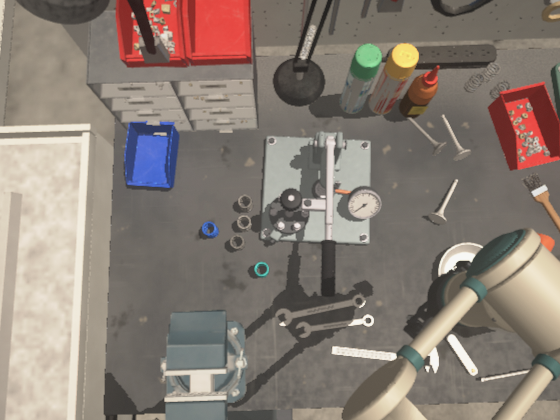

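View pics/wrist0.png

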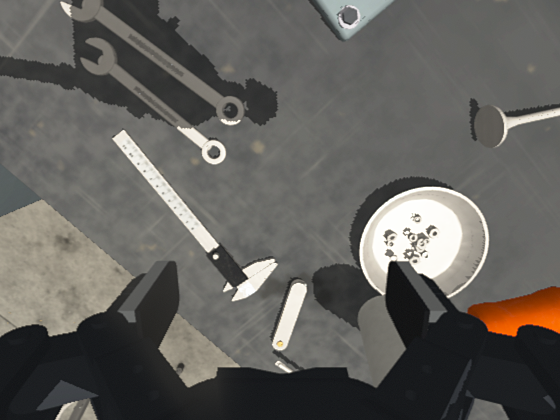

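The tester is at about (318,190) in the top view. Its lever points towards the robot and the handle is at (329,268). The knob is at (291,198), and the waiting springs are at (245,203), (244,223) and (237,243). There are blue and turquoise look-alikes at (210,229) and (262,269). I'll enlarge these next.

Run:
```python
import cv2
a=cv2.imread("pics/top0.png")[125:305,220:390]; cv2.imwrite("pics/topc.png",cv2.resize(a,None,fx=3.3,fy=3.3,interpolation=cv2.INTER_CUBIC))
a=cv2.imread("pics/scene0.png")[140:300,205:415]; cv2.imwrite("pics/scenec.png",cv2.resize(a,None,fx=3.7,fy=3.7,interpolation=cv2.INTER_CUBIC))
```

```text
(no output)
```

View pics/topc.png

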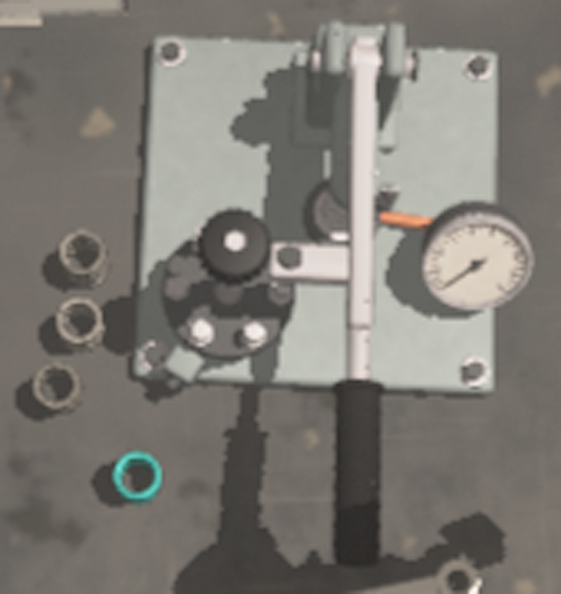

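View pics/scenec.png

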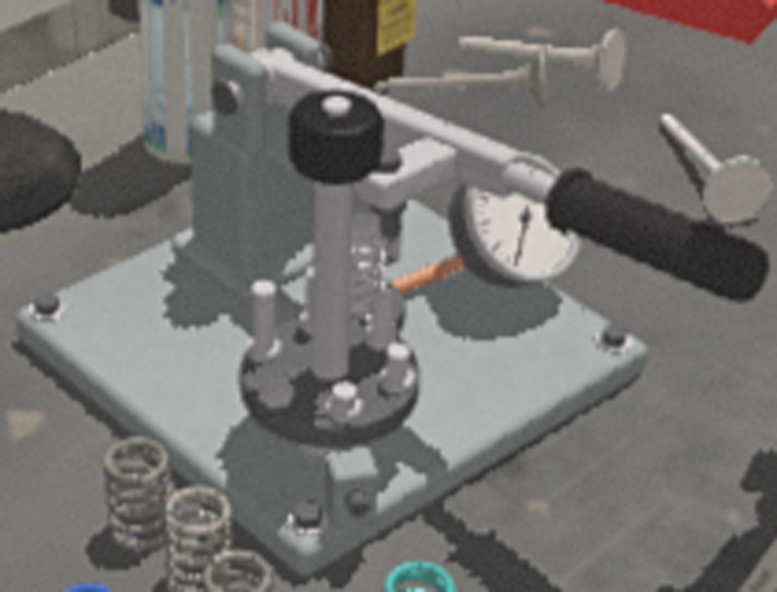

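```bash
cat > h.py <<'E'
from rig import *
import numpy as np,cv2
from scipy.optimize import least_squares
C={n:calibration(n) for n in("scene","top")}
def proj(n,P):
    P=np.atleast_2d(P); M=C[n]["world_to_cam"]; q=(P@M[:3,:3].T+M[:3,3])@C[n]["mtx"].T
    return q[:,:2]/q[:,2:]
def W(p,T):  # tester(mm)->world ; p=x,y,yaw
    T=np.atleast_2d(T)/1000.; c,s=np.cos(p[2]),np.sin(p[2])
    return np.c_[p[0]+c*T[:,0]-s*T[:,1],p[1]+s*T[:,0]+c*T[:,1],T[:,2]]
E
python3 - <<'E'
from h import *
ct=lambda u:np.array(u)/3.3+[220,125]
cs=lambda u:np.array(u)/3.7+[205,140]
Tt=[[128,138,20],[128,-108,20],[-118,-108,20],[-118,138,20],[-64,76,212]]
Ut=ct([[155,38],[497,52],[494,390],[136,375],[235,243]])
Ts=[[128,138,20],[-118,-108,20],[-118,138,20],[-64,76,212]]
Us=cs([[17,325],[648,350],[303,562],[337,105]])
f=lambda p:np.r_[(proj("top",W(p,Tt))-Ut).ravel(),(proj("scene",W(p,Ts))-Us).ravel()]
r=least_squares(f,[.6,-.2,0],loss='soft_l1'); p=r.x
print(p,np.round(f(p).reshape(-1,2),1).tolist())
np.save("p.npy",p)
for n,T in(("knob",[-64,76,200]),("handle",[70-260*np.cos(.14),0,176])): print(n,W(p,T))
print("handle px",proj("top",W(p,[[70-210*np.cos(.14),0,169],[70-310*np.cos(.14),0,183]])))
hs=106-6.5*np.arange(6)
for n,off,k in(("top",[220,125],3.3),("scene",[205,140],3.7)):
  im=cv2.imread("pics/topc.png" if n=="top" else "pics/scenec.png")
  # per slot, draw lowest-to-highest candidates
  for t in range(6):
    P=[]
    a=np.deg2rad(-90-60*t)
    for h in hs: P.append([-64+34*np.cos(a),76+34*np.sin(a),h])
    q=(proj(n,W(p,P))-off)*k
    for i,u in enumerate(q): cv2.circle(im,tuple(int(v) for v in u),3,(0,0,255) if i==0 else (0,255,0) if i<5 else (255,0,0),-1)
    cv2.putText(im,str(t),tuple(int(v) for v in q[0]),0,.7,(0,255,255),2)
  cv2.imwrite(f"pics/pins_{n}.png",im)
E
```

```text
[ 0.66656929 -0.2491303  -0.08504541] [[-1.3, -1.8], [0.5, -0.7], [-0.1, 2.0], [-2.0, 0.7], [-0.7, -0.1], [-1.2, -4.8], [2.4, -1.7], [0.8, -2.5], [0.3, 0.8]]
knob [[ 0.60925626 -0.16796863  0.2       ]]
handle [[ 0.47979063 -0.23320723  0.176     ]]
handle px [[327.72974913 243.08792732]
 [326.80891793 295.48221401]]
```

View pics/pins_top.png

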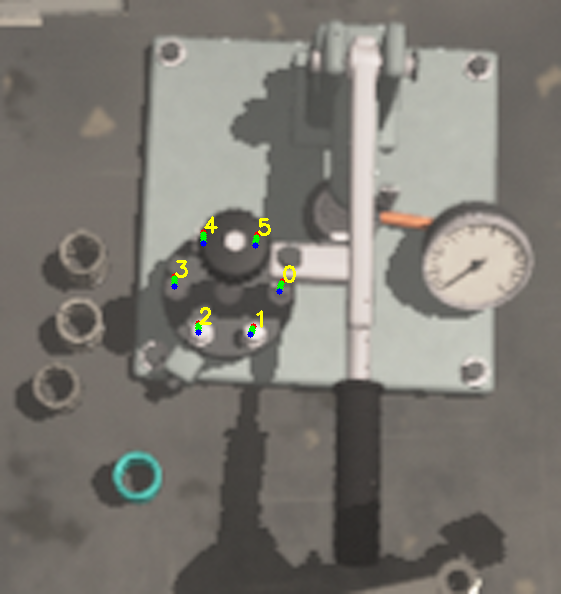

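View pics/pins_scene.png

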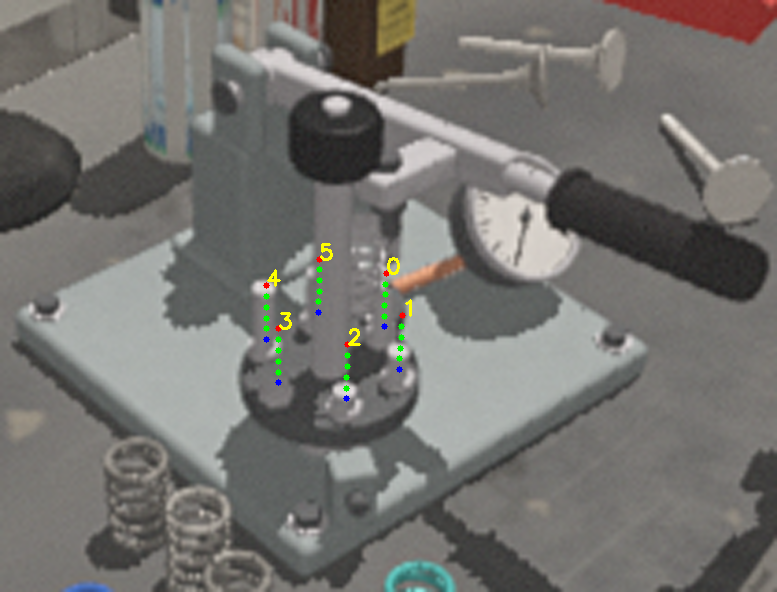

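The tallest pin is in the slot labelled 4: its top at scene crop (263,288) matches the 106 mm height. The other visible pin tops step down in the expected order. The turret is therefore at +120°, so I need to turn it 120° clockwise. First I'll lift and pre-rotate the tool.

Emit:
drive_tool(
  targets=[0,0,-10.4,0,0,-10,1,0,0,-10.4,0,0,-10,1,0,0,-10.4,0,0,-10,1,0,0,-10.4,0,0,-10,1,0,0,-10.4,0,0,-10,1,0,0,-10.4,0,0,-10,1,0,0,-10.4,0,0,-10,1,0,0,0,0,0,0,1],
)

```text
clock: 1.15
position: [0.4178, -0.3955, 0.3017]
ee_rot: [0.001, 0.506, 0.863, -0.0]
contact_force: [-0.3, 0.2, -0.6]
width: 0.0853
```

```bash
cat >> h.py <<'E'
from scipy.spatial.transform import Rotation as R
def pose(s=None):
    s=s or get_state(); q=s["ee_rot"]; return np.array(s["position"]),R.from_quat([q[1],q[2],q[3],q[0]]).as_matrix()
def to(P,s=None):
    t,r=pose(s); x=r[:,0]; print("tcp",np.round(t,4),"yaw",round(np.degrees(np.arctan2(x[1],x[0])),2),"tilt z",np.round(r[:,2],4),"| tool shift mm",np.round(1000*r.T@(np.array(P)-t),1))
E
python3 - <<'E'
from h import *
to([.609,-.168,.30])
E
```

```text
tcp [ 0.4178 -0.3955  0.3017] yaw 119.25 tilt z [ 7.e-04 -9.e-04 -1.e+00] | tool shift mm [105.1 278.    1.7]
```

Emit:
drive_tool(
  targets=[0,0,0,15,39,0,1,0,0,0,15,40,0,1,0,0,0,15,40,0,1,0,0,0,15,40,0,1,0,0,0,15,40,0,1,0,0,0,15,40,0,1,0,0,0,15,39,0,1,0,0,0,0,0,0,1,0,0,0,0,0,0,1],
)

```text
clock: 2.28
position: [0.6078, -0.1676, 0.3006]
ee_rot: [-0.001, 0.505, 0.863, -0.001]
contact_force: [0.2, 0.4, -0.4]
width: 0.0855
```

Run:
```python
from h import *
to([.609,-.168,.30])
t,r=pose(); im=get_image("wrist"); cv2.imwrite("pics/w1.png",im[:,:,::-1]); np.savez("w1.npz",t=t,r=r)
```

```text
tcp [ 0.6078 -0.1676  0.3006] yaw 119.3 tilt z [-1.7e-03 -3.0e-04 -1.0e+00] | tool shift mm [-0.9  0.8  0.6]
```

View pics/w1.png

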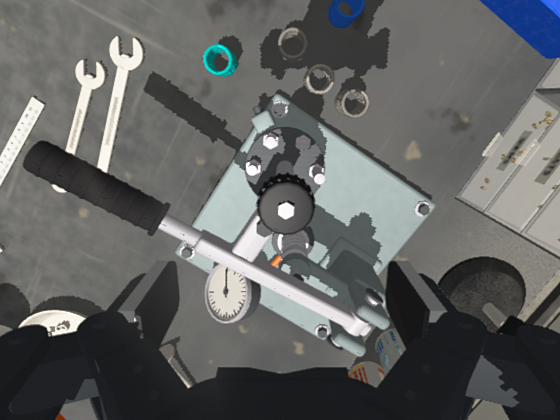

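The wrist view shows the knob's nut at (286,209), the handle from (30,155) to (165,215), and the three grey springs at (293,42), (319,80) and (352,103). I'll triangulate the knob and handle.

```bash
cat >> h.py <<'E'
def wray(u,z,t,r):
    c=calibration("wrist"); d=np.linalg.inv(c["mtx"])@[u[0],u[1],1]; H=np.array(c["hand_eye"])
    o=t+r@H[:3,3]; d=r@H[:3,:3]@d; return o+d*(z-o[2])/d[2]
def cray(n,u,z):
    M=np.array(C[n]["world_to_cam"]); d=M[:3,:3].T@(np.linalg.inv(C[n]["mtx"])@[u[0],u[1],1]); o=-M[:3,:3].T@M[:3,3]; return o+d*(z-o[2])/d[2]
E
python3 - <<'E'
from h import *
a=np.load("w1.npz");t,r=a["t"],a["r"];p=np.load("p.npy")
im=cv2.imread("pics/w1.png")
def blob(c,R,th):
    x,y=c; g=cv2.cvtColor(im[y-R:y+R,x-R:x+R],6); m=cv2.moments((g>th).astype(np.uint8),True); return x-R+m["m10"]/m["m00"],y-R+m["m01"]/m["m00"]
n=blob((286,209),14,150); print("nut",n,wray(n,.214,t,r)); print("knob rim center (286,205)@.212",wray((285.5,204),.212,t,r))
print("top nut",cray("top",np.array([235,241])/3.3+[220,125],.214),"scene nut",cray("scene",np.array([337,105])/3.7+[205,140],.214))
print("fit",W(p,[-64,76,214]))
print("handle ends",wray((165,212),.182-.013,t,r),wray((40,163),.183,t,r), W(p,[[70-210*.99,0,169],[70-310*.99,0,183]]))
cv2.imwrite("pics/w1c.png",cv2.resize(im[130:280,200:350],None,fx=4,fy=4,interpolation=cv2.INTER_CUBIC))
E
```

```text
nut (285.50925925925924, 210.33333333333334) [ 0.60991404 -0.16812073  0.214     ]
knob rim center (286,205)@.212 [ 0.60799181 -0.16468782  0.212     ]
top nut [ 0.60968731 -0.1691772   0.214     ] scene nut [ 0.60908831 -0.16700992  0.214     ]
fit [[ 0.60925626 -0.16796863  0.214     ]]
handle ends [ 0.5315915  -0.23022921  0.169     ] [ 0.43612083 -0.23416292  0.183     ] [[ 0.52916769 -0.23741667  0.169     ]
 [ 0.43052549 -0.22900732  0.183     ]]
```

View pics/w1c.png

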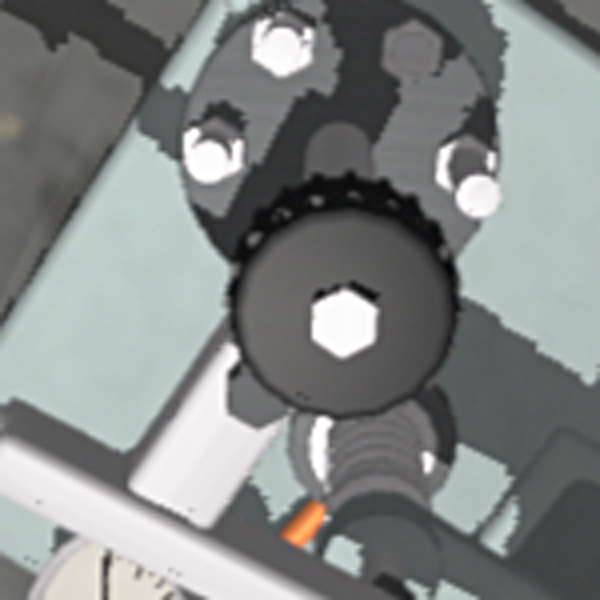

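Run:
```python
from h import *
a=np.load("w1.npz");t,r=a["t"],a["r"]
B=[wray(u,.026,t,r) for u in((280,108),(422,208),(187,252),(321,331))]
print(np.round(B,4))
for i,j,o in((0,1,0),(2,3,0),(0,2,90),(1,3,90)):
  d=B[j]-B[i]; print(np.degrees(np.arctan2(d[1],d[0]))+o, np.linalg.norm(d))
for u in((163,217),(35,160)): print(wray(u,.176,t,r))
# top bolts
ct=lambda u:np.array(u)/3.3+[220,125]
B=[cray("top",ct(u),.026) for u in((150,353),(172,50),(473,370),(478,66))]
print(np.round(B,4))
for i,j,o in((0,1,0),(2,3,0),(0,2,90),(1,3,90)):
  d=B[j]-B[i]; print(np.degrees(np.arctan2(d[1],d[0]))+o, np.linalg.norm(d))
for u in((358,382),(358,565)): print(cray("top",ct(u),.19))
cv2.imwrite("pics/w1h.png",cv2.resize(cv2.imread("pics/w1.png")[120:270,10:210],None,fx=4,fy=4,interpolation=cv2.INTER_CUBIC))
```

```text
[[ 0.5748 -0.1158  0.026 ]
 [ 0.7873 -0.1346  0.026 ]
 [ 0.5575 -0.3317  0.026 ]
 [ 0.77   -0.3493  0.026 ]]
-5.066677701186703 0.2133294627992226
-4.739149559655148 0.21326348534468326
-4.597335350771388 0.21658086108976227
-4.613157937975828 0.21536123897736112
[ 0.53293376 -0.23170228  0.176     ]
[ 0.42837976 -0.23726664  0.176     ]
[[ 0.5759 -0.116   0.026 ]
 [ 0.79   -0.1372  0.026 ]
 [ 0.5575 -0.3329  0.026 ]
 [ 0.7714 -0.351   0.026 ]]
-5.657576705679768 0.215110679507185
-4.847585284774793 0.21470873952320704
-4.8633127581041435 0.21762363768893017
-4.9651181402015965 0.2145831588857697
[ 0.53087426 -0.23674661  0.19      ]
[ 0.42894169 -0.23127939  0.19      ]
```

View pics/w1h.png

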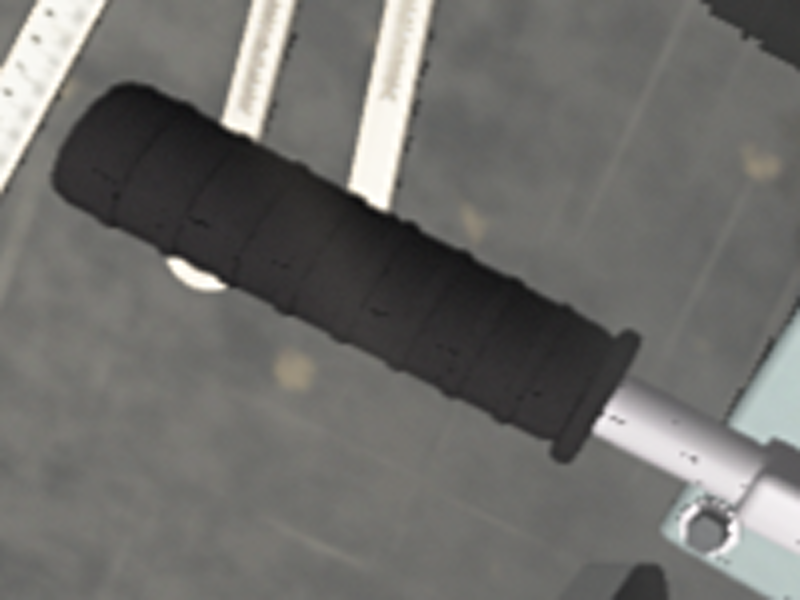

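The yaw is about -4.8°, consistent across both cameras, and the knob is at (0.610, -0.168). Descending onto it.

Emit:
drive_tool(
  targets=[0,0,0,-1.3,1.5,0,1,0,0,0,0,0,20,1,0,0,0,0,0,20,1,0,0,0,0,0,20,1,0,0,0,0,0,20,1,0,0,0,0,0,20,1,0,0,0,0,0,18,1,0,0,0,0,0,0,1,0,0,0,0,0,0,1],
  grip_force=60,
)

```text
clock: 3.45
position: [0.6106, -0.1686, 0.1842]
ee_rot: [0.001, 0.505, 0.863, 0.0]
contact_force: [-0.9, 1.1, 0.1]
width: 0.0852
```

Run:
```python
from h import *
to([.6097,-.168,.182])
cv2.imwrite("pics/w2.png",get_image("wrist")[:,:,::-1]);cv2.imwrite("pics/s2.png",get_image("scene")[:,:,::-1])
```

```text
tcp [ 0.6106 -0.1686  0.1842] yaw 119.31 tilt z [ 1.3e-03 -6.0e-04 -1.0e+00] | tool shift mm [ 0.9 -0.5  2.2]
```

View pics/w2.png

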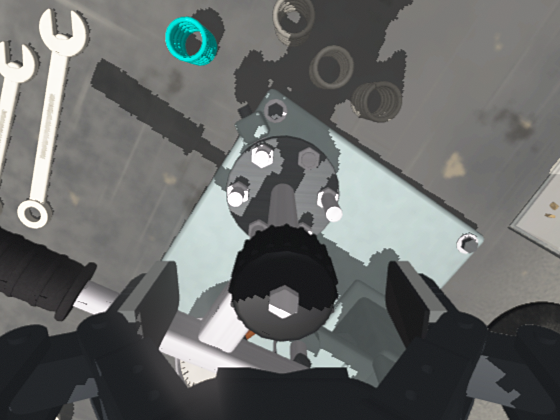

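View pics/s2.png

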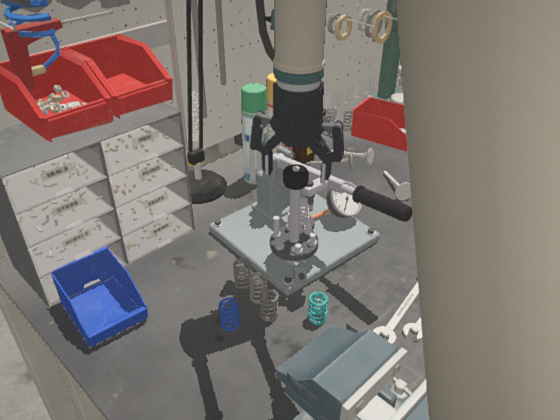

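The knob at (284,300) is centred between the open pads, so I'll lower by 3 mm and close.

Emit:
drive_tool(
  targets=[0,0,0,0.5,-0.5,3,1,0,0,0,0,0,0,0,0,0,0,0,0,0,0,0,0,0,0,0,0,0,0,0,0,0,0,0,0,0,0,0,0,0,0,0,0,0,0,0,0,0,0,0,0,0,0,0,0,0],
  grip_force=60,
)

```text
clock: 4.55
position: [0.6103, -0.1673, 0.1808]
ee_rot: [0.001, 0.505, 0.863, 0.001]
contact_force: [2.3, 2.3, 3.0]
width: 0.0383
```

Emit:
drive_tool(
  targets=[0,0,6,0,0,0,0,0,0,6,0,0,0,0,0,0,6,0,0,0,0,0,0,6,0,0,0,0,0,0,6,0,0,0,0,0,0,6,0,0,0,0,0,0,6,0,0,0,0,0,0,6,0,0,0,0,0,0,6,0,0,0,0,0,0,6,0,0,0,0],
)

```text
clock: 5.8
position: [0.611, -0.1674, 0.1808]
ee_rot: [0.001, 0.87, 0.494, 0.001]
contact_force: [4.6, 3.3, 3.0]
width: 0.0386
```

Run:
```python
from h import *
s=get_state();to([.6097,-.168,.182],s);print(s["contact_force"],s["moment"],s["width"])
cv2.imwrite("pics/s3.png",cv2.resize(get_image("scene")[140:300,205:415,::-1],None,fx=3.7,fy=3.7,interpolation=cv2.INTER_CUBIC))
```

```text
tcp [ 0.611  -0.1674  0.1808] yaw 59.16 tilt z [ 3.1e-03  3.0e-04 -1.0e+00] | tool shift mm [-1.2 -0.8 -1.2]
[4.63683241 3.33504206 3.00646259] [ 0.54117573 -0.5959674   0.13890343] 0.03863408841819719
```

View pics/s3.png

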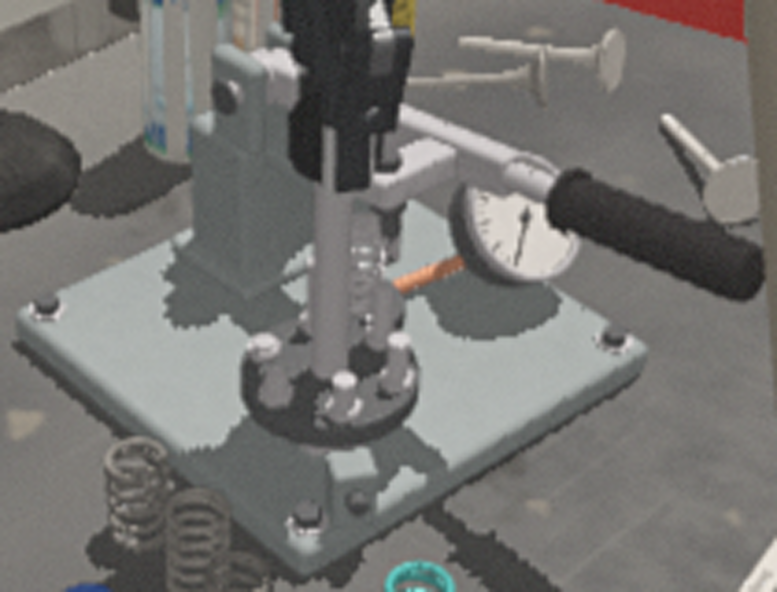

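The turret turned by one index: slot 4 now holds the shortest pin, at (263,343). I'll give it another 60°.

Emit:
drive_tool(
  targets=[0,0,6,0,0,0,0,0,0,6,0,0,0,0,0,0,6,0,0,0,0,0,0,6,0,0,0,0,0,0,6,0,0,0,0,0,0,6,0,0,0,0,0,0,6,0,0,0,0,0,0,6,0,0,0,0,0,0,6,0,0,0,0,0,0,6,0,0,0,0,0,0,0,0,0,0,0],
)

```text
clock: 7.22
position: [0.6113, -0.1679, 0.1808]
ee_rot: [0.0, 1.0, -0.006, 0.002]
contact_force: [5.5, 2.2, 2.3]
width: 0.0383
```

Run:
```python
from h import *
s=get_state();to([.6097,-.168,.182],s);print(s["contact_force"],s["moment"],s["width"])
cv2.imwrite("pics/s4.png",cv2.resize(get_image("scene")[140:300,205:415,::-1],None,fx=3.7,fy=3.7,interpolation=cv2.INTER_CUBIC))
```

```text
tcp [ 0.6113 -0.1679  0.1808] yaw -0.66 tilt z [ 3.9e-03 -8.0e-04 -1.0e+00] | tool shift mm [-1.6  0.1 -1.2]
[5.45065561 2.19812188 2.26317993] [ 0.34018406 -0.7374468  -0.00464086] 0.03834951344318456
```

View pics/s4.png

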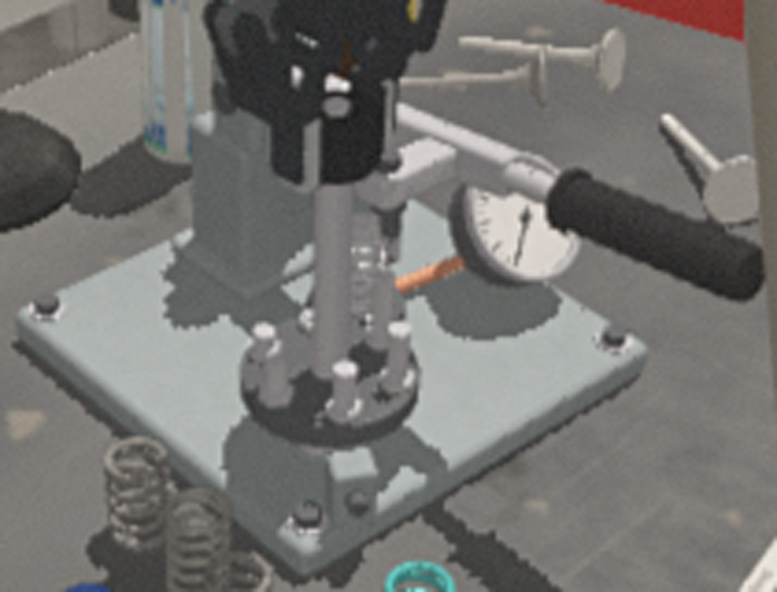

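The pins now match the target: slot 0's top is at (383,273), the tallest height; slot 1 is one step shorter at (398,328), and slot 2 is two steps shorter at (345,370). I'll release, lift and move over the handle.

Emit:
drive_tool(
  targets=[0,0,0,0,0,0,1,0,0,0,0,0,0,1,0,0,0,0,0,0,1,0,0,0,0,0,0,1,0,0,0,0,0,-20,1,0,0,0,0,0,-30,1,0,0,0,0,0,-30,1,0,0,0,0,0,-30,1,0,0,0,0,0,0,1],
)

```text
clock: 8.4
position: [0.6107, -0.1682, 0.2932]
ee_rot: [0.001, 1.0, -0.006, 0.003]
contact_force: [-0.1, -0.1, 0.1]
width: 0.0856
```

Run:
```python
from h import *
s=get_state();to([.480,-.234,.28],s);print(s["contact_force"],s["moment"],s["width"])
cv2.imwrite("pics/s5.png",cv2.resize(get_image("scene")[140:300,205:415,::-1],None,fx=3.7,fy=3.7,interpolation=cv2.INTER_CUBIC))
```

```text
tcp [ 0.6107 -0.1682  0.2932] yaw -0.63 tilt z [ 0.0053 -0.0024 -1.    ] | tool shift mm [-130.1   67.2   12.6]
[-0.07608431 -0.10701064  0.06084614] [ 0.02038617 -0.01224521 -0.05409734] 0.08556045511565574
```

View pics/s5.png

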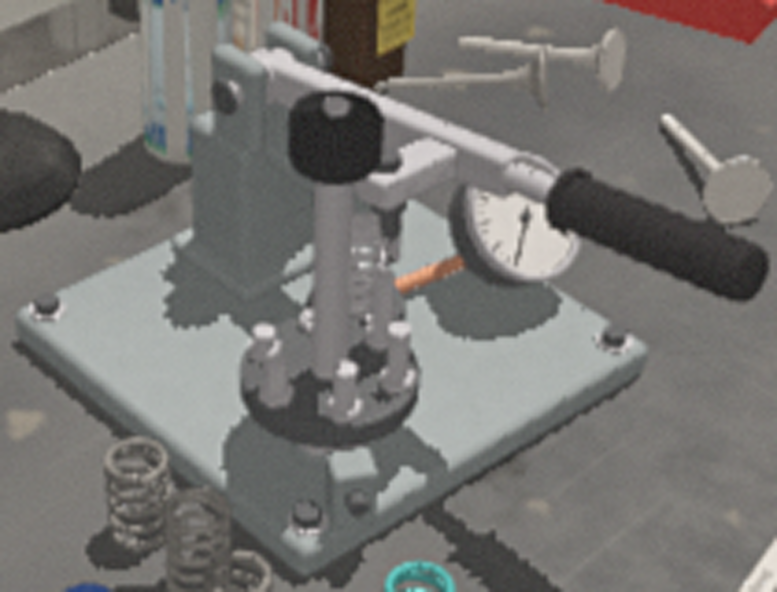

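The turret stayed indexed after release, with the lever up and the springs untouched. Moving over the handle.

Emit:
drive_tool(
  targets=[0,0,0,-26,13.5,0,1,0,0,0,-26,13.5,0,1,0,0,0,-26,13.5,0,1,0,0,0,-26,13.5,0,1,0,0,0,-26,13.5,0,1,0,0,4.2,0,0,0,1,0,0,0,0,0,0,1,0,0,0,0,0,0,1],
)

```text
clock: 9.45
position: [0.4787, -0.2335, 0.2894]
ee_rot: [-0.0, 0.999, -0.042, -0.001]
contact_force: [-0.2, -0.2, 0.8]
width: 0.0857
```

Run:
```python
from h import *
s=get_state();to([.480,-.234,.28],s)
t,r=pose(); np.savez("w6.npz",t=t,r=r)
cv2.imwrite("pics/w6.png",get_image("wrist")[:,:,::-1])
cv2.imwrite("pics/t6.png",get_image("top")[:,:,::-1])
```

```text
tcp [ 0.4787 -0.2335  0.2894] yaw -4.76 tilt z [-1.2e-03  8.0e-04 -1.0e+00] | tool shift mm [1.3 0.4 9.4]
```

View pics/w6.png

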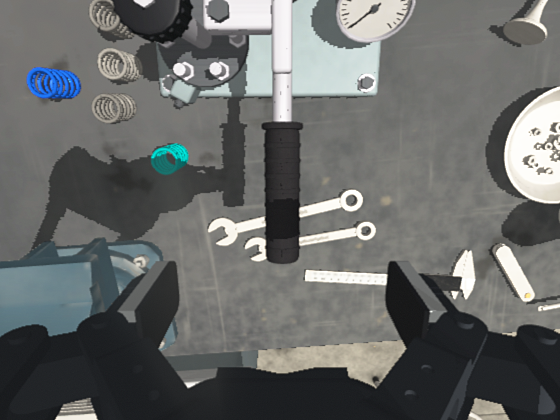

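The handle at column 282, rows 123–262, is in line with the tool and centred between the pads. I'll descend to straddle it and close.

Emit:
drive_tool(
  targets=[0,0,0,1,0,25,1,0,0,0,0,0,25,1,0,0,0,0,0,25,1,0,0,0,0,0,25,1,0,0,0,0,0,20,1,0,0,0,0,0,16,1,0,0,0,0,0,0,1,0,0,0,0,0,0,1],
)

```text
clock: 10.55
position: [0.4804, -0.234, 0.1549]
ee_rot: [0.0, 0.999, -0.042, 0.0]
contact_force: [0.6, -0.6, -0.3]
width: 0.0855
```

Run:
```python
from h import *
s=get_state();to([.480,-.234,.152],s);print(s["contact_force"])
cv2.imwrite("pics/w7.png",get_image("wrist")[:,:,::-1])
```

```text
tcp [ 0.4804 -0.234   0.1549] yaw -4.8 tilt z [ 8.e-04 -6.e-04 -1.e+00] | tool shift mm [-0.4  0.   2.9]
[ 0.57012148 -0.62699932 -0.32161918]
```

View pics/w7.png

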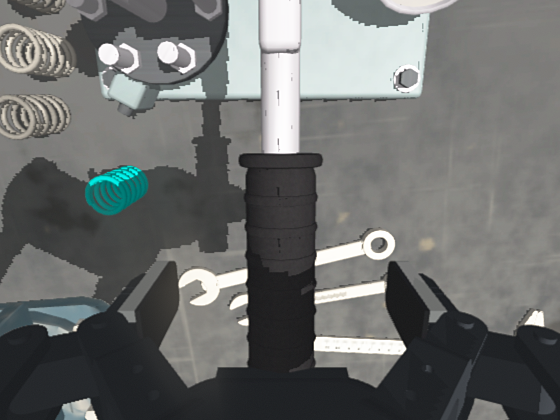

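The handle at column 281 sits between the pads. Closing.

Emit:
drive_tool(
  targets=[0,0,0,0,0,2,1,0,0,0,0,0,0,0,0,0,0,0,0,0,0,0,0,0,0,0,0,0,0,0,0,0,0,0,0,0,0,0,0,0,0,0,0,0,0,0,0,0,0,0,0,0,0,0,0,0],
  grip_force=70,
)

```text
clock: 11.6
position: [0.4799, -0.2335, 0.1525]
ee_rot: [-0.0, 0.999, -0.042, 0.0]
contact_force: [0.3, 2.6, 5.1]
width: 0.0244
```

Run:
```python
from h import *
s=get_state();to([.480,-.234,.152],s);print(s["contact_force"],s["width"])
```

```text
tcp [ 0.4799 -0.2335  0.1525] yaw -4.83 tilt z [ 3.e-04  4.e-04 -1.e+00] | tool shift mm [0.1 0.5 0.5]
[0.30098006 2.5644465  5.07620632] 0.024436616100932906
```

Emit:
drive_tool(
  targets=[0,1.6,0,-0.2,0,7,0,0,1.6,0,-0.3,0,7,0,0,1.6,0,-0.4,0,7,0,0,1.6,0,-0.6,0,7,0,0,1.6,0,-0.8,0,7,0,0,0,0,0,0,0,0,0,0,0,0,0,0,0],
)

```text
clock: 12.48
position: [0.4808, -0.2336, 0.1183]
ee_rot: [0.003, 0.997, -0.042, 0.071]
contact_force: [0.6, 4.6, 8.3]
width: 0.0245
```

Run:
```python
from h import *
s=get_state();to([.480,-.234,.108],s);print(s["contact_force"],s["moment"],s["width"])
```

```text
tcp [ 0.4808 -0.2336  0.1183] yaw -4.87 tilt z [ 0.1417 -0.0119 -0.9898] | tool shift mm [-2.2  0.4 10.1]
[0.58493215 4.55853655 8.30187222] [ 0.67575323 -0.17111045  0.13054758] 0.024490554124584313
```

Down about 34 mm with 8 N. Continuing in small steps.

Emit:
drive_tool(
  targets=[0,1,0,-0.4,0,4,0,0,0.7,0,-0.3,0,3,0,0,0,0,0,0,0,0],
)

```text
clock: 12.85
position: [0.4815, -0.2337, 0.1114]
ee_rot: [0.004, 0.995, -0.042, 0.086]
contact_force: [1.8, 5.3, 8.4]
width: 0.0244
```

Emit:
drive_tool(
  targets=[0,0,0,0,0,2,0,0,0,0,0,0,0,0],
)

```text
clock: 13.1
position: [0.4815, -0.2337, 0.1094]
ee_rot: [0.004, 0.995, -0.042, 0.086]
contact_force: [1.0, 4.8, 7.9]
width: 0.0244
```

Emit:
drive_tool(
  targets=[0,0,0,0,0,2,0,0,0,0,0,0,0,0],
)

```text
clock: 13.35
position: [0.4816, -0.2337, 0.1077]
ee_rot: [0.004, 0.995, -0.042, 0.086]
contact_force: [-1.2, 5.1, 11.4]
width: 0.0242
```

Run:
```python
from h import *
s=get_state();to([.480,-.234,.108],s);print(s["contact_force"],s["moment"],s["width"])
cv2.imwrite("pics/s8.png",cv2.resize(get_image("scene")[140:300,205:415,::-1],None,fx=3.7,fy=3.7,interpolation=cv2.INTER_CUBIC))
```

```text
tcp [ 0.4816 -0.2337  0.1077] yaw -4.84 tilt z [ 0.1706 -0.0145 -0.9852] | tool shift mm [-1.5  0.4 -0.5]
[-1.20655287  5.11620617 11.44894377] [ 0.77377247 -0.09653954  0.18150974] 0.024229695545777707
```

View pics/s8.png

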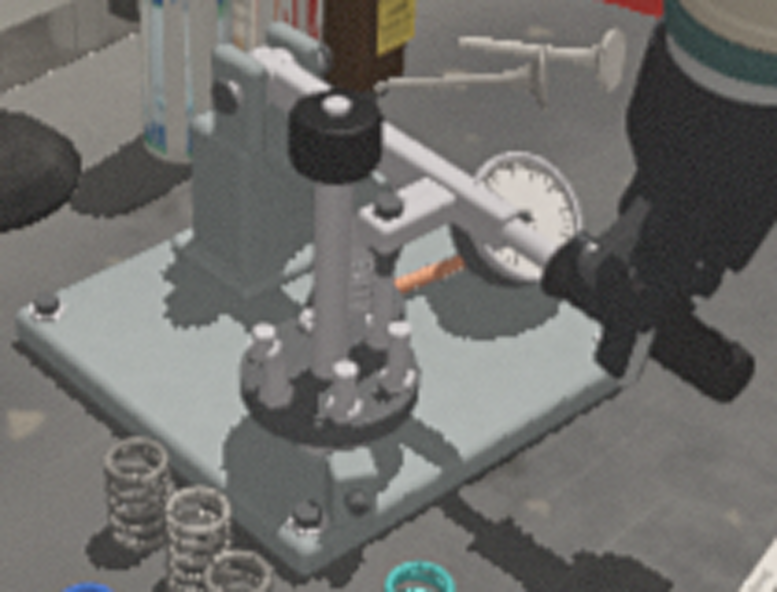

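The screw is down over the tallest pin at about (385,265) and the force has started rising. I'll press further to seat it firmly.

Emit:
drive_tool(
  targets=[0,0,0,0,0,1.5,0,0,0,0,0,0,0,0],
)

```text
clock: 13.65
position: [0.4816, -0.2337, 0.1069]
ee_rot: [0.004, 0.995, -0.042, 0.086]
contact_force: [-3.1, 4.6, 17.0]
width: 0.0243
```

Emit:
drive_tool(
  targets=[0,0,0,0,0,1.5,0,0,0,0,0,0,0,0],
)

```text
clock: 13.9
position: [0.4817, -0.2338, 0.1063]
ee_rot: [0.004, 0.995, -0.042, 0.086]
contact_force: [-5.7, 6.3, 22.5]
width: 0.0246
```

Emit:
drive_tool(
  targets=[0,0,0,0,0,1.5,0,0,0,0,0,0,0,0],
)

```text
clock: 14.15
position: [0.4817, -0.2338, 0.1056]
ee_rot: [0.004, 0.995, -0.042, 0.086]
contact_force: [-9.5, 7.4, 28.7]
width: 0.024
```

The force climbed from 8 to 29 N while the tool moved only 0.6 mm of each 1.5 mm commanded, so the screw is against the stop. I'll hold and check.

Emit:
drive_tool(
  targets=[0,0,0,0,0,0,0,0,0,0,0,0,0,0,0,0,0,0,0,0,0,0,0,0,0,0,0,0,0,0,0,0,0,0,0,0,0,0,0,0,0,0,0,0,0,0,0,0,0,0,0,0,0,0,0,0],
)

```text
clock: 15.15
position: [0.4818, -0.2338, 0.1057]
ee_rot: [0.004, 0.995, -0.042, 0.086]
contact_force: [-8.8, 7.3, 29.4]
width: 0.0238
```

Run:
```python
from h import *
s=get_state();to([.480,-.234,.108],s);print(s["contact_force"],s["moment"],s["width"])
im=get_image("scene")[:,:,::-1]
cv2.imwrite("pics/s9.png",im)
p=np.load("p.npy")
a=[np.deg2rad(-90)]
print(proj("scene",W(p,[-64,42,106])), proj("scene",W(p,[[70-135,42,106]])))
cv2.imwrite("pics/s9c.png",cv2.resize(im[180:250,260:345],None,fx=8,fy=8,interpolation=cv2.INTER_CUBIC))
```

```text
tcp [ 0.4818 -0.2338  0.1057] yaw -4.8 tilt z [ 0.1709 -0.0153 -0.9852] | tool shift mm [-1.3  0.4 -2.6]
[-8.8035945   7.31322257 29.39830997] [1.11464489 0.58627792 0.18635538] 0.023801134702547855
[[309.43547085 213.8893709 ]] [[309.81470725 214.14379229]]
```

View pics/s9c.png

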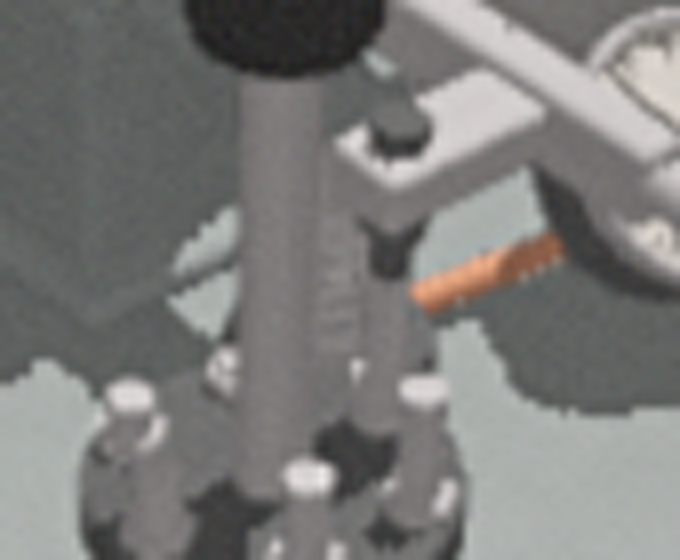

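View pics/s9.png

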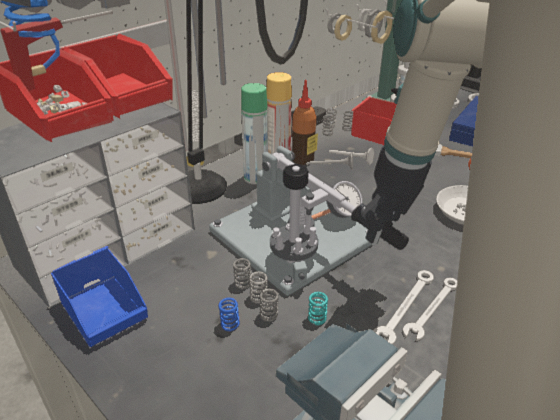

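The screw's tip meets the tallest pin's top at crop (390,275), close to the predicted (395,271). The force is a steady 29 N and the springs are upright in their starting places. Handing in.

```bash
python3 -c "
from rig import *
print(sign_off())"
```

```text
the job is handed in; nothing more can be done
None
```

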